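Touch off a bearing block with three sprung stops

ROBOT

A 7-joint arm with a two-finger parallel gripper is mounted at the origin on a cart in front of the work surface, level with it; the furniture and walls round the work are solid. World frame = base frame: x ahead of the robot, y to its left, z up, the work surface at z = 0. Lengths are in m, angles in rad, forces in N, time in s.
With the tool pointing down it reaches from about 0.425 to 0.925 m from the base axis. Payload 6.8 kg.
Tool frame: the origin (TCP) lies at the very end of the fingers, on their centre line; the grasp point (between the pads) lies 19 mm behind it; z points along the fingers, y is the line along which they close (so a half turn about z gives the same grasp; the last joint's range is limited). The gripper opens to 85 mm and grips with 20 to 120 N. Pads are 22 mm wide; open, the fingers measure 114 mm over their backs; the gripper's body (76 mm by 85 mm) begins 54 mm behind the grasp point. The pads swing forward as they close: fully open they stand 13 mm farther back than shut.
Start: joints at [-1.317, 0.477, 0.022, 1.555, -0.011, 1.109, -0.083], TCP at [0.239, 0.631, 0.231] pointing down, gripper open.
Joint ranges: [-2.96, 2.96], [-0.34, 2.1], [-1.41, 1.46], [0.24, 2.44], [-1.37, 4.51], [0.17, 1.92], [-2.96, 2.96]. Speed limits (rad/s): [2.39, 2.39, 3.14, 3.14, 3.14, 3.14, 3.14].

INTERFACE

Orientations are given as a unit quaternion [w, x, y, z].
In Python, from plant import r gives the robot as it stands. The module is installed in compiled form; this text tells all that it offers.
- The arm moves only by the shell command python3 -m creep 'ROWS' [FORCE]. ROWS is JSON, a list of rows, each a list of 3 entries, a list of its own where there are three numbers: the opening, from -1 (shut) to 1 (fully open), then the shift along the tool's x, y, z in cm, then the turn, a rotation vector about the tool's x, y, z in rad. A call has 1 to 20 rows; each row is the pose to reach, as a shift and turn from the pose commanded when the call began, along the tool's axes at that moment; what a row does not reach only later rows make up. A row lasts 1/12 s, in which the tool goes at most 41.7 mm and 7.16 degrees, less where a joint would pass 70% of its speed; a pose out of reach is approached as far as the arm can. A call with a gripper value outside its range is refused whole. The fingers move at their own pace and stop on an object; FORCE is the grip in N (left out, the last holds). Time passes only in rows, so rows that repeat a pose let the fingers close. It gives the time, the measured TCP pose, the force, the opening and the grip force at its end, in the units of the state.
- r.state(): the state, without advancing time (a new reading comes with each control period).
- r.get_image(name): name is "scene" or "top"; returns the picture (420x560x3 uint8, blue, green, red); there is no depth.
- r.calibration(name): a dict with "fx", "fy", "cx", "cy" (pixels), "xyz" and "orientation" of the camera in the world. Camera axes: x right, y up, looking along -z (the intrinsics and any distortion apply to the point x, -y, -z); pixel columns grow to the right and rows downward; lengths in m; the calibration is good to about 2 mm. A picture is of the moment at which its call begins. calibration takes no time and is no camera call.
- r.hand_in(): hands the job in; it is judged then, once.
Trained networks look in the newest picture that a camera, given by its name, has taken for a name from the list of things; names that differ only in an ending like _2 or _b are one class to them, and where a whole thing is asked for, a point or a joint stands for the part that bears it (a point fixed in the world has none). Each returns a list of dicts, best first, with "confidence" (0 to 1); they miss things now and then, are a little off and sometimes report something else, mostly with a low value. They report only what shows in the picture. A call takes as long as a camera call.
- r.spot_in(camera, query): "at" ([x, y, z] in m, in the coordinates of the camera as it stood for that picture, good to about 4 mm: the middle of the surface that is visible of it).
- r.outline_of(camera, query): "pixels" (420x560 bool, what is visible of it).
- r.tip_of(camera, query): "at" ([x, y, z] in m, in the coordinates of the camera as it stood for that picture, good to about 4 mm: a listed point, or the origin of a listed thing).
The state is a dict: "clock": time; "qpos": joint angles; "qd": joint speeds; "joint_torque": joint torques, N m; "tool_pos": TCP position; "orientation": TCP orientation; "ft_force": force on the tool from outside, world axes, zero at the start; "ft_torque": the same for the moment, N m; "opening": finger opening in m; "grip_force": force on a finger pad.
Only numpy, scipy, OpenCV 4.12 (cv2) and the standard library are available. Lean on these libraries where they do the work, as an engineer would, in place of code of your own. Each camera call takes 0.05 s, during which the arm holds its last target. There are 200 camera calls.

TASK

Touch off the green bearing block on the fixture plate so that its place is recorded: push the two blue stops forward until their sprung tips bear on its long side, and after them the red stop until its tip bears on its end face. Every tip must be left pressing on the block with its spring about half compressed, neither just short of touching nor pressed right in. Do not touch or shift the block, and leave the other things on the bench alone.

Things in the scene. Friction and masses are not known exactly. Their poses are not given: they have to be found in the camera images.
- fixture: dark steel fixture plate fixed on the bench, 250 mm (x) by 280 mm (y), 15 mm thick, with low slide ways (22 mm high above the bench). Origin: centre of the underside; x points away from the robot, y to its left at yaw 0. All three stops slide on it. A bowl fan heater (right, x 0.53, y -0.67) and a rolling mill with a crank (left, x 0.6, y 0.2 on) stand fixed beside it.
- bearing_block: green bearing block, 5 kg, 70 mm (own x) by 130 mm (own y), sides 42 mm high, 50 mm with the raised middle, lying loose on the fixture plate. Origin: centre of the underside, 15 mm above the bench. Its near long side is its -x face, the end face to be touched its -y face.
- stop_left: left blue stop, for the long side: aluminium carriage 45 mm long, 34 mm wide, 25 mm high, with an upright push plate (8 thick, 34 wide) at its back, blue, top 87 mm above the bench. Origin: bottom middle of the push plate's back face, 16 mm above the bench; own x: the way it slides towards the block (75 mm travel), z up. Stays where it is left; sliding it either way takes about 6 N.
- stop_right: right blue stop, made like the left one, 84 mm to its right. All stops: 22 mm above the origin a 13 mm brass spindle in front carries a round-nosed sprung steel tip. Each spindle is screwed out by a different, unmeasured amount (0 to 15 mm), so the free tip ends anywhere from 70 to 85 mm ahead of the origin.
- stop_end: red stop, for the end face, made like the blue ones; slides along the fixture's +y (its own x). All stops: the tip springs back into the spindle by up to 8 mm at 0.7 N per mm (5.6 N when bottomed), so after the first touch the push needed rises by 0.7 N per mm. Right setting: about 4 mm or 3 N; a dark ring on the tip's shank enters the spindle at 4 mm. 1.2 to 5 N is good.
- sanding_block: bystander: wooden sanding block 46 x 92 x 27 mm, origin under its centre.
- masking_tape: bystander: roll of tape 100 x 98 x 25 mm lying flat, origin under its centre.

How it is judged:
By the outcome, as a careful person would: the job done as asked, in the order asked, and still so for the second after the job is handed in, with the robot touching nothing.
It also fails if it takes over 70 s, if anything falls off the work surface, if the arm or the gripper's body presses on something with over 40 N, if the wrist force passes 120 N, or if a joint passes its speed limit or range.

## Working session

There is one attempt and no reset: what is moved stays moved. The work goes in short steps, Python scripts to look and compute and a shell command to move; the robot and the scene stay as the last step left them, time stands still between calls to the robot, and variables do not carry over. Pictures are saved under pics/ and viewed, at most 10 in all, crops included, and the job is handed in when it is done.

```bash
mkdir -p pics
cat > h.py <<'E'
from plant import r
import numpy as np, cv2
from scipy.spatial.transform import Rotation as R
def cam(n):
    c=r.calibration(n); q=c["orientation"]
    return c,R.from_quat([q[1],q[2],q[3],q[0]]).as_matrix(),np.array(c["xyz"])
def w(n,p):
    c,M,t=cam(n); return M@np.array(p)+t
def px(n,P):
    c,M,t=cam(n); p=M.T@(np.array(P)-t); return np.array([c["cx"]+c["fx"]*p[0]/-p[2], c["cy"]+c["fy"]*(-p[1])/-p[2]])
def ray(n,u,v,z):
    c,M,t=cam(n); d=M@np.array([(u-c["cx"])/c["fx"],-(v-c["cy"])/c["fy"],-1]); return t+d*(z-t[2])/d[2]
E
python3 - <<'E'
from h import *
s=r.state(); print(s)
for n in("scene","top"):
    im=r.get_image(n); cv2.imwrite(f"pics/{n}0.png",im); print(n,r.calibration(n))
    for q in("fixture","bearing_block","stop_left","stop_right","stop_end","sanding_block","masking_tape"):
        for f in(r.spot_in,r.tip_of):
            print(q,f.__name__,[(round(d["confidence"],2),w(n,d["at"]).round(4).tolist(),px(n,w(n,d["at"])).round().tolist()) for d in f(n,q)[:3]])
print(r.state()["clock"])
E
```

```text
{'clock': 0.0, 'qpos': array([-1.31709919,  0.47781652,  0.02230984,  1.55645732, -0.01150817,
        1.10926578, -0.08311872]), 'qd': array([-0.00042454, -0.00023   , -0.00078158, -0.00256046,  0.0008159 ,
       -0.00025369,  0.00023461]), 'joint_torque': array([ 2.22968829e-04, -5.96453261e+01,  1.60793591e+00, -2.81185716e+01,
        1.24165855e-02,  9.54501535e-03, -8.20110614e-06]), 'tool_pos': array([0.2387062 , 0.63075534, 0.23031163]), 'orientation': array([-1.06892757e-04,  1.79900818e-01,  9.83684334e-01, -9.03408073e-04]), 'ft_force': array([ 0.07322487, -0.28954839,  0.2058354 ]), 'ft_torque': array([-0.03558175, -0.00409175, -0.02964145]), 'grip_force': 0.0, 'opening': 0.08560601314226096}
scene {'fx': 425.13383604091416, 'fy': 425.13383604091416, 'cx': 280.3343694250008, 'cy': 211.32944396614, 'xyz': array([ 0.11110554, -0.90691422,  0.77896223]), 'orientation': array([ 0.86235062,  0.44789177, -0.09861252, -0.21452259])}
fixture call [(0.94, [0.5397, -0.1386, 0.0192], [297.0, 251.0])]
fixture call [(0.92, [0.5766, -0.0908, 0.0042], [300.0, 242.0])]
bearing_block cal
[... 1340 characters left out ...]
ring_block call [(0.82, [0.6425, -0.0487, 0.0154], [296.0, 180.0])]
stop_left call [(0.57, [0.5243, -0.0093, 0.0407], [281.0, 222.0])]
stop_left call [(0.51, [0.4986, -0.0028, 0.0145], [278.0, 233.0])]
stop_right call [(0.66, [0.531, -0.0924, 0.0386], [313.0, 220.0])]
stop_right call [(0.69, [0.503, -0.0884, 0.0118], [310.0, 232.0])]
stop_end call []
stop_end call [(0.53, [0.624, -0.2261, 0.0138], [361.0, 188.0])]
sanding_block call [(0.72, [0.4536, 0.3438, 0.0261], [145.0, 247.0])]
sanding_block call [(0.67, [0.4501, 0.3455, -0.0], [147.0, 249.0])]
masking_tape call [(0.96, [0.5064, -0.3557, 0.0254], [411.0, 232.0])]
masking_tape call [(0.74, [0.5027, -0.3573, -0.0014], [409.0, 234.0])]
1.5
```

Run:
```python
import cv2
a=cv2.imread("pics/scene0.png");b=cv2.imread("pics/top0.png")
cv2.imwrite("pics/c0.png",cv2.resize(a[160:310,200:400],(800,600),interpolation=cv2.INTER_CUBIC))
cv2.imwrite("pics/t0.png",cv2.resize(b[130:280,230:430],(800,600),interpolation=cv2.INTER_CUBIC))
```

```text
(no output)
```

View pics/scene0.png

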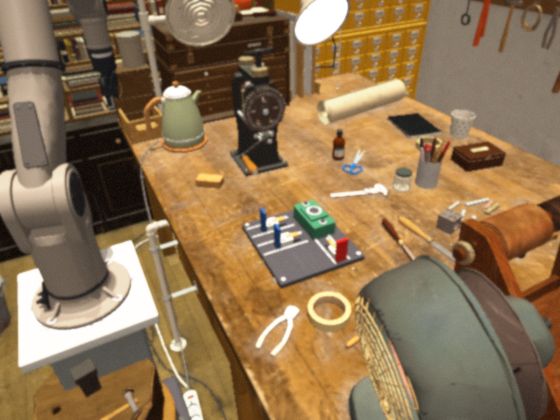

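View pics/c0.png

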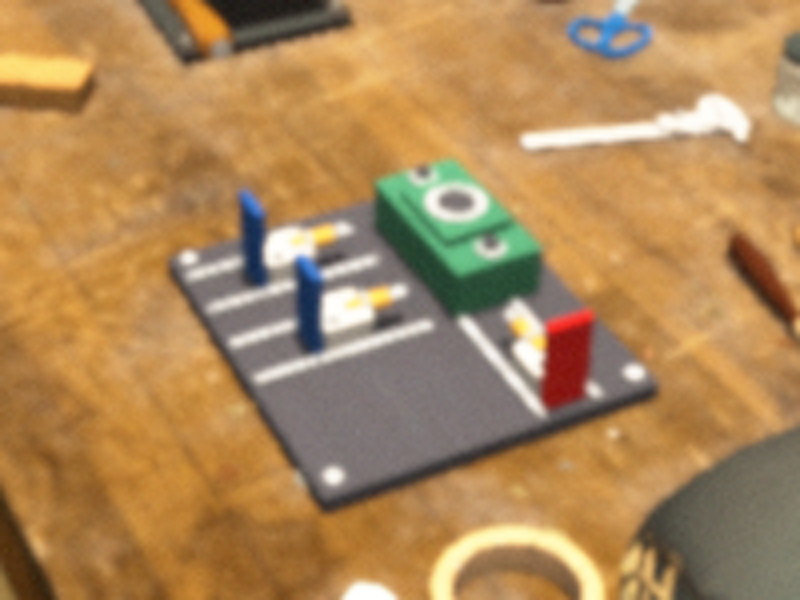

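View pics/t0.png

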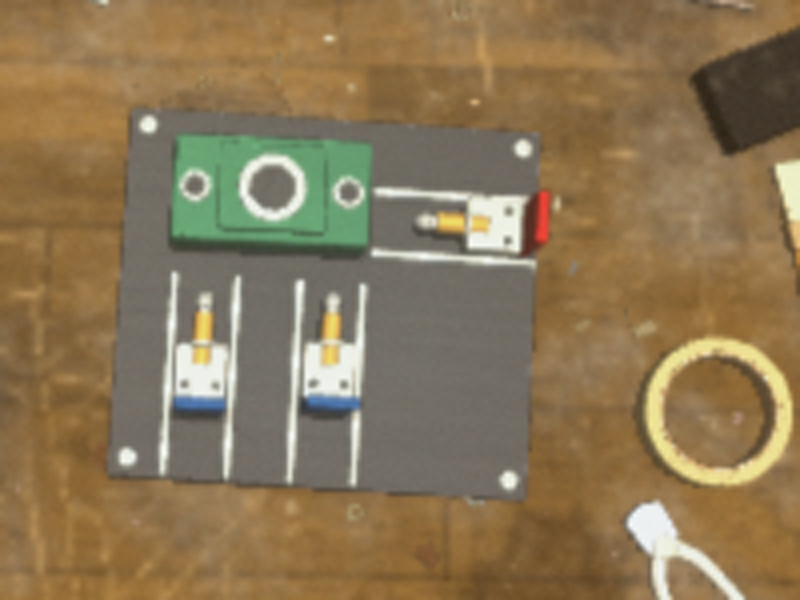

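The top crop shows the plate with its block (crop 170–372, 135–255), the blue stops with tips at (204,298) and (332,298), and the red stop with its tip at (425,221). No gap has been closed yet. Next I turn these points into positions.

Run:
```python
from h import *
C=lambda u,v,z: ray("top",230+u/4,130+v/4,z)
sc=np.array([C(*p,.016)[:2] for p in((148,124),(523,148),(127,456),(509,480))]);print("screws",sc.round(4).tolist(),"centre",sc.mean(0))
for i,j in((1,0),(3,2)): d=sc[j]-sc[i]; print("yaw",np.degrees(np.arctan2(-d[0],d[1])))
for i,j in((2,0),(3,1)): d=sc[j]-sc[i]; print("yaw",np.degrees(np.arctan2(d[1],d[0])))
for k,z,ps in(("tips",.038,((204,293),(332,293),(415,221))),("blue top mid back",.087,((199,410),(331,410))),("red top mid back",.087,((550,217),)),("block near top",.057,((172,240),(366,246),(372,145),(368,250)))):
    print(k,[C(*p,z).round(4).tolist() for p in ps])
s=r.state();q=s["orientation"];print(R.from_quat([q[1],q[2],q[3],q[0]]).as_matrix().round(3),s["tool_pos"])
```

```text
screws [[0.6916, 0.0309], [0.6804, -0.2241], [0.4674, 0.0402], [0.4559, -0.2141]] centre [ 0.57382493 -0.09178443]
yaw -2.5159586367474556
yaw -2.588608731688692
yaw -2.3840443313155832
yaw -2.5375089146243397
tips [[0.5747, -0.0087, 0.038], [0.5763, -0.0931, 0.038], [0.6254, -0.1478, 0.038]]
blue top mid back [[0.4953, -0.0059, 0.087], [0.4968, -0.0888, 0.087]]
red top mid back [[0.6221, -0.2273, 0.087]]
block near top [[0.6068, 0.013, 0.057], [0.6053, -0.1133, 0.057], [0.6722, -0.1167, 0.057], [0.6027, -0.1146, 0.057]]
[[-0.935  0.354  0.   ]
 [ 0.354  0.935  0.   ]
 [-0.     0.    -1.   ]] [0.23892136 0.63133026 0.23132382]
```

The fixture yaw is −2.5°. The tips have about 30 mm to go on all three stops. I'll shut the gripper and move behind the left stop, with tool −x along its slide direction.

```bash
python3 -m creep '[[-1,[-42.2,-51.9,3],[0,0,-0.319]],[-1,[-42.2,-51.9,3],[0,0,-0.319]],[-1,[-42.2,-51.9,3],[0,0,-0.319]],[-1,[-42.2,-51.9,3],[0,0,-0.319]],[-1,[-42.2,-51.9,3],[0,0,-0.319]],[-1,[-42.2,-51.9,3],[0,0,-0.319]],[-1,[-42.2,-51.9,3],[0,0,-0.319]],[-1,[-42.2,-51.9,3],[0,0,-0.319]],[-1,[-42.2,-51.9,3],[0,0,-0.319]],[-1,[-42.2,-51.9,3],[0,0,-0.319]],[-1,[-42.2,-51.9,3],[0,0,-0.319]],[-1,[-42.2,-51.9,3],[0,0,-0.319]],[-1,[-42.2,-51.9,3],[0,0,-0.319]],[-1,[-42.2,-51.9,3],[0,0,-0.319]],[-1,[-42.2,-51.9,3],[0,0,-0.319]],[-1,[-42.2,-51.9,3],[0,0,-0.319]],[-1,[-42.2,-51.9,3],[0,0,-0.319]],[-1,[-42.2,-51.9,3],[0,0,-0.319]],[-1,[-42.2,-51.9,3],[0,0,-0.319]],[-1,[-42.2,-51.9,3],[0,0,-0.319]]]' 40
python3 - <<'E'
from h import *
s=r.state();q=s["orientation"];print(R.from_quat([q[1],q[2],q[3],q[0]]).as_matrix().round(3),s["tool_pos"],s["ft_force"],s["clock"])
E
```

```text
clock: 3.17
tool_pos: [0.4496, -0.0019, 0.2013]
orientation: [-0.0, 0.02, 1.0, 0.0]
ft_force: [0.3, -0.0, 0.2]
opening: 0.0001
grip_force: 0.0
[[-0.999  0.041 -0.   ]
 [ 0.041  0.999  0.001]
 [ 0.     0.001 -1.   ]] [ 0.44962144 -0.00188461  0.2012897 ] [ 0.2626869  -0.00207691  0.21439375] 3.1667
```

```bash
python3 -m creep '[[-1,[0,0,4],[0,0,0]],[-1,[0,0,8],[0,0,0]],[-1,[0,0,12],[0,0,0]],[-1,[0,0,14.5],[0,0,0]],[-1,[0,0,15],[0,0,0]],[-1,[-1,0,15],[0,0,0]],[-1,[-2,0,15],[0,0,0]],[-1,[-2.5,0,15],[0,0,0]],[-1,[-2.5,0,15],[0,0,0]]]'
python3 -m creep '[[-1,[-0.3,0,0],[0,0,0]],[-1,[-0.6,0,0],[0,0,0]],[-1,[-0.9,0,0],[0,0,0]],[-1,[-1.2,0,0],[0,0,0]],[-1,[-1.5,0,0],[0,0,0]],[-1,[-1.8,0,0],[0,0,0]],[-1,[-2.0,0,0],[0,0,0]]]'
```

```text
clock: 3.92
tool_pos: [0.4786, -0.0041, 0.0533]
orientation: [0.003, 0.021, 1.0, 0.0]
ft_force: [0.3, 0.2, 0.3]
opening: -0.0001
grip_force: 0.0
clock: 4.5
tool_pos: [0.4929, -0.0054, 0.0509]
orientation: [-0.002, 0.021, 1.0, 0.0]
ft_force: [-6.1, 0.8, 5.1]
opening: 0.0002
grip_force: 3.0
```

```bash
python3 -m creep '[[-1,[-0.2,0,0],[0,0,0]],[-1,[-0.4,0,0],[0,0,0]],[-1,[-0.6,0,0],[0,0,0]],[-1,[-0.8,0,0],[0,0,0]]]'
python3 - <<'E'
from h import *
s=r.state(); print(s["tool_pos"],s["ft_force"],s["ft_torque"])
im=r.get_image("top"); cv2.imwrite("pics/t1.png",cv2.resize(im[155:255,240:380],None,fx=5,fy=5,interpolation=cv2.INTER_CUBIC))
im=r.get_image("scene"); cv2.imwrite("pics/c1.png",cv2.resize(im[160:310,200:400],(800,600),interpolation=cv2.INTER_CUBIC))
E
```

```text
clock: 4.83
tool_pos: [0.5007, -0.0057, 0.0509]
orientation: [-0.002, 0.021, 1.0, 0.0]
ft_force: [-6.7, 0.4, 5.5]
opening: -0.0002
grip_force: 3.0
[ 0.50065407 -0.00574138  0.05088943] [-6.6896156   0.4177731   5.47520216] [0.09142994 1.06234061 0.02780507]
```

View pics/c1.png

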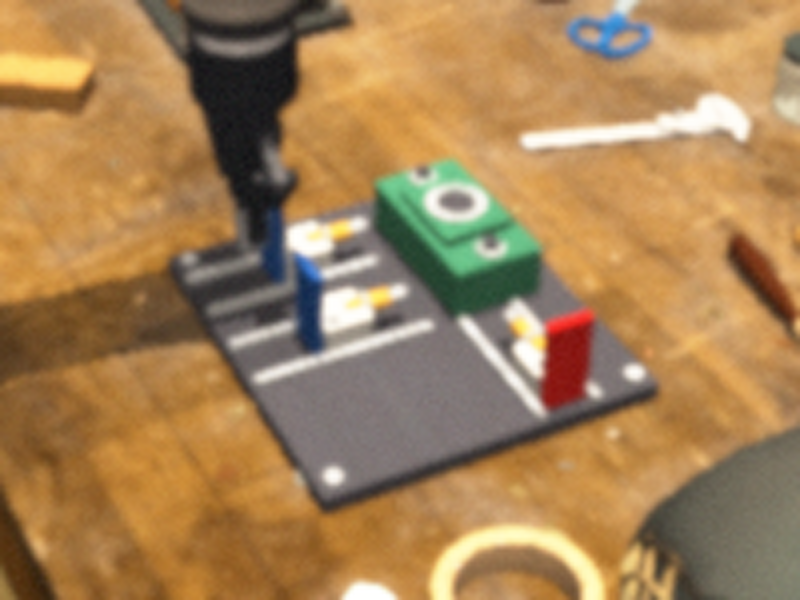

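The picture shows the finger behind the left stop. Its tip (360,222) is still short of the block (382,235), so I go on and watch the force.

```bash
python3 -m creep '[[-1,[-0.2,0,0],[0,0,0]],[-1,[-0.4,0,0],[0,0,0]],[-1,[-0.6,0,0],[0,0,0]],[-1,[-0.8,0,0],[0,0,0]]]'|sed -n '2p;4p'
python3 -m creep '[[-1,[-0.1,0,0],[0,0,0]],[-1,[-0.2,0,0],[0,0,0]]]'|sed -n '2p;4p'
python3 -m creep '[[-1,[-0.1,0,0],[0,0,0]],[-1,[-0.2,0,0],[0,0,0]]]'|sed -n '2p;4p'
python3 - <<'E'
from h import *
im=r.get_image("scene"); cv2.imwrite("pics/c2.png",cv2.resize(im[185:255,240:340],(800,560),interpolation=cv2.INTER_CUBIC))
E
```

```text
tool_pos: [0.5088, -0.0061, 0.0508]
ft_force: [-6.8, 0.9, 4.1]
tool_pos: [0.5108, -0.0062, 0.0508]
ft_force: [-7.4, 0.9, 4.4]
tool_pos: [0.5128, -0.0063, 0.0509]
ft_force: [-5.7, -0.0, 4.4]
```

View pics/c2.png

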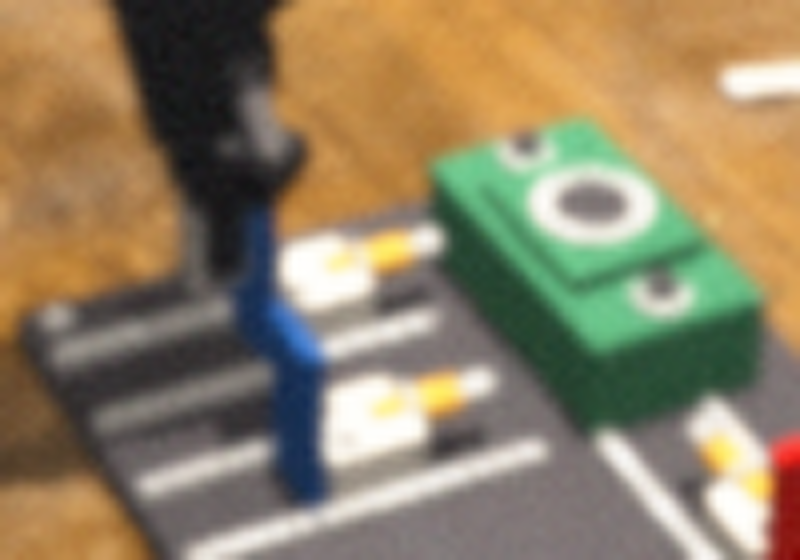

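The tip (435,240) is now almost at the block's near side. I continue in 1 mm steps.

```bash
for i in 1; do :; done
python3 -m creep '[[-1,[-0.1,0,0],[0,0,0]]]'|sed -n '2p;4p'
python3 -m creep '[[-1,[-0.1,0,0],[0,0,0]]]'|sed -n '2p;4p'
python3 -m creep '[[-1,[-0.1,0,0],[0,0,0]]]'|sed -n '2p;4p'
python3 -m creep '[[-1,[-0.1,0,0],[0,0,0]]]'|sed -n '2p;4p'
```

```text
tool_pos: [0.5137, -0.0063, 0.0508]
ft_force: [-6.6, 0.7, 2.7]
tool_pos: [0.5147, -0.0063, 0.0508]
ft_force: [-5.6, 0.5, 4.6]
tool_pos: [0.5157, -0.0064, 0.0508]
ft_force: [-6.6, 0.1, 4.1]
tool_pos: [0.5167, -0.0064, 0.0508]
ft_force: [-6.5, 0.0, 4.6]
```

```bash
python3 -m creep '[[-1,[-0.1,0,0],[0,0,0]]]'|sed -n '2p;4p'
python3 -m creep '[[-1,[-0.1,0,0],[0,0,0]]]'|sed -n '2p;4p'
python3 -m creep '[[-1,[-0.1,0,0],[0,0,0]]]'|sed -n '2p;4p'
python3 -m creep '[[-1,[-0.1,0,0],[0,0,0]]]'|sed -n '2p;4p'
```

```text
tool_pos: [0.5177, -0.0065, 0.0508]
ft_force: [-6.6, -0.2, 4.3]
tool_pos: [0.5187, -0.0065, 0.0508]
ft_force: [-5.7, 0.1, 3.9]
tool_pos: [0.5197, -0.0066, 0.0508]
ft_force: [-6.4, 0.3, 4.8]
tool_pos: [0.5207, -0.0066, 0.0508]
ft_force: [-5.8, 0.1, 4.7]
```

```bash
python3 -m creep '[[-1,[-0.1,0,0],[0,0,0]]]'|sed -n '2p;4p'
python3 -m creep '[[-1,[-0.1,0,0],[0,0,0]]]'|sed -n '2p;4p'
python3 -m creep '[[-1,[-0.1,0,0],[0,0,0]]]'|sed -n '2p;4p'
python3 - <<'E'
from h import *
im=r.get_image("scene"); a=cv2.resize(im[190:230,265:325],(600,400),interpolation=cv2.INTER_CUBIC)
im=r.get_image("top"); b=cv2.resize(im[170:240,260:300],None,fx=5.7,fy=5.7,interpolation=cv2.INTER_CUBIC)
b=cv2.resize(b,(200,400)); cv2.imwrite("pics/c3.png",np.hstack([a,b]))
E
```

```text
tool_pos: [0.5216, -0.0067, 0.0508]
ft_force: [-7.4, 0.4, 5.4]
tool_pos: [0.5224, -0.0067, 0.0508]
ft_force: [-7.9, 0.3, 4.9]
tool_pos: [0.5232, -0.0067, 0.0508]
ft_force: [-8.4, 1.3, 6.6]
```

View pics/c3.png

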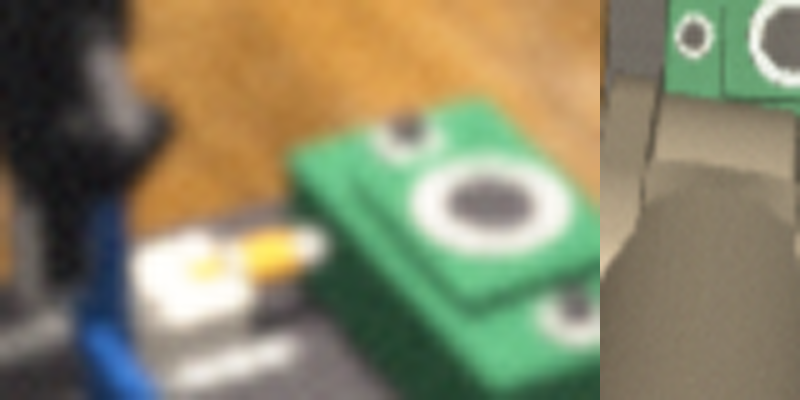

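Contact came at x≈0.5205: the measured step shrank and the force is rising, and the tip (320,245) is visibly on the block. About 1.2 mm more is needed.

```bash
python3 -m creep '[[-1,[-0.1,0,0],[0,0,0]]]'|sed -n '2p;4p'
python3 -m creep '[[-1,[-0.04,0,0],[0,0,0]],[-1,[-0.04,0,0],[0,0,0]],[-1,[-0.04,0,0],[0,0,0]]]'|sed -n '2p;4p'
```

```text
tool_pos: [0.524, -0.0068, 0.0508]
ft_force: [-9.1, -0.1, 7.8]
tool_pos: [0.5244, -0.0068, 0.0508]
ft_force: [-8.3, 0.9, 7.1]
```

```bash
python3 -m creep '[[-1,[1,0,0],[0,0,0]],[-1,[3,0,0],[0,0,0]],[-1,[5.5,0,0],[0,0,0]],[-1,[5.5,-2,0],[0,0,0]],[-1,[5.5,-5,0],[0,0,0]],[-1,[5.5,-8,0],[0,0,0]],[-1,[5.5,-8.4,0],[0,0,0]],[-1,[5.5,-8.4,0],[0,0,0]],[-1,[4.8,-8.4,0],[0,0,0]],[-1,[4.5,-8.4,0],[0,0,0]],[-1,[4.5,-8.4,0],[0,0,0]]]'
python3 -m creep '[[-1,[-0.3,0,0],[0,0,0]],[-1,[-0.6,0,0],[0,0,0]],[-1,[-0.9,0,0],[0,0,0]],[-1,[-1.2,0,0],[0,0,0]],[-1,[-1.5,0,0],[0,0,0]],[-1,[-1.8,0,0],[0,0,0]],[-1,[-2.0,0,0],[0,0,0]]]'|sed -n '2p;4p'
python3 - <<'E'
from h import *
for n in("scene","top"):
  im=r.get_image(n); cv2.imwrite(f"pics/{n}4.png",im)
  for q in("bearing_block","stop_left"): print(n,q,[(round(d["confidence"],2),w(n,d["at"]).round(4).tolist()) for d in r.tip_of(n,q)[:2]])
E
```

```text
clock: 7.92
tool_pos: [0.4803, -0.0873, 0.0514]
orientation: [0.001, 0.02, 1.0, 0.0]
ft_force: [0.5, 0.2, 0.8]
opening: 0.0001
grip_force: 0.0
tool_pos: [0.4968, -0.0892, 0.0509]
ft_force: [-5.2, 0.6, 5.1]
scene bearing_block [(0.97, [0.6449, -0.0493, 0.0122])]
scene stop_left [(0.61, [0.5367, -0.0067, 0.0201])]
top bearing_block [(0.68, [0.6422, -0.0507, 0.0154])]
top stop_left [(0.54, [0.537, -0.0047, 0.0138])]
```

```bash
python3 -m creep '[[-1,[-0.2,0,0],[0,0,0]],[-1,[-0.4,0,0],[0,0,0]],[-1,[-0.6,0,0],[0,0,0]],[-1,[-0.8,0,0],[0,0,0]]]'|sed -n '2p;4p'
python3 -m creep '[[-1,[-0.1,0,0],[0,0,0]],[-1,[-0.2,0,0],[0,0,0]]]'|sed -n '2p;4p'
python3 -m creep '[[-1,[-0.1,0,0],[0,0,0]],[-1,[-0.2,0,0],[0,0,0]]]'|sed -n '2p;4p'
python3 -m creep '[[-1,[-0.1,0,0],[0,0,0]],[-1,[-0.2,0,0],[0,0,0]]]'|sed -n '2p;4p'
python3 -m creep '[[-1,[-0.1,0,0],[0,0,0]]]'|sed -n '2p;4p'
python3 -m creep '[[-1,[-0.1,0,0],[0,0,0]]]'|sed -n '2p;4p'
```

```text
tool_pos: [0.5049, -0.0896, 0.0508]
ft_force: [-6.2, 1.0, 3.2]
tool_pos: [0.5069, -0.0897, 0.0508]
ft_force: [-6.8, 2.1, 3.7]
tool_pos: [0.5089, -0.0898, 0.0508]
ft_force: [-5.9, 0.4, 4.0]
tool_pos: [0.5109, -0.0898, 0.0508]
ft_force: [-6.2, 1.1, 3.5]
tool_pos: [0.5119, -0.0899, 0.0508]
ft_force: [-5.6, 1.4, 3.5]
tool_pos: [0.5129, -0.0899, 0.0509]
ft_force: [-6.7, 2.6, 4.0]
```

```bash
python3 -m creep '[[-1,[-0.1,0,0],[0,0,0]]]'|sed -n '2p;4p'
python3 -m creep '[[-1,[-0.1,0,0],[0,0,0]]]'|sed -n '2p;4p'
python3 -m creep '[[-1,[-0.1,0,0],[0,0,0]]]'|sed -n '2p;4p'
python3 -m creep '[[-1,[-0.1,0,0],[0,0,0]]]'|sed -n '2p;4p'
```

```text
tool_pos: [0.5139, -0.09, 0.0508]
ft_force: [-5.7, 1.9, 3.9]
tool_pos: [0.5148, -0.09, 0.0508]
ft_force: [-5.8, 1.3, 3.8]
tool_pos: [0.5159, -0.0901, 0.0509]
ft_force: [-6.6, 1.7, 4.7]
tool_pos: [0.5169, -0.0901, 0.0509]
ft_force: [-6.0, 2.0, 3.1]
```

```bash
python3 -m creep '[[-1,[-0.1,0,0],[0,0,0]]]'|sed -n '2p;4p'
python3 -m creep '[[-1,[-0.1,0,0],[0,0,0]]]'|sed -n '2p;4p'
python3 -m creep '[[-1,[-0.1,0,0],[0,0,0]]]'|sed -n '2p;4p'
```

```text
tool_pos: [0.5178, -0.0902, 0.0508]
ft_force: [-5.4, 2.3, 3.4]
tool_pos: [0.5189, -0.0902, 0.0508]
ft_force: [-6.2, 1.6, 3.7]
tool_pos: [0.5198, -0.0902, 0.0509]
ft_force: [-6.4, 1.1, 4.8]
```

```bash
python3 -m creep '[[-1,[-0.1,0,0],[0,0,0]]]'|sed -n '2p;4p'
python3 -m creep '[[-1,[-0.1,0,0],[0,0,0]]]'|sed -n '2p;4p'
python3 -m creep '[[-1,[-0.1,0,0],[0,0,0]]]'|sed -n '2p;4p'
```

```text
tool_pos: [0.5206, -0.0903, 0.0508]
ft_force: [-7.3, 0.8, 5.2]
tool_pos: [0.5215, -0.0903, 0.0508]
ft_force: [-8.0, 1.7, 5.3]
tool_pos: [0.5223, -0.0903, 0.0508]
ft_force: [-8.2, 1.8, 6.3]
```

```bash
python3 -m creep '[[-1,[-0.1,0,0],[0,0,0]],[-1,[-0.1,0,0],[0,0,0]],[-1,[-0.1,0,0],[0,0,0]]]'|sed -n '2p;4p'
python3 - <<'E'
from h import *
im=r.get_image("scene"); cv2.imwrite("pics/c5.png",cv2.resize(im[185:255,250:350],(800,560),interpolation=cv2.INTER_CUBIC))
E
```

```text
tool_pos: [0.5233, -0.0904, 0.0508]
ft_force: [-7.8, 1.9, 5.0]
```

View pics/c5.png

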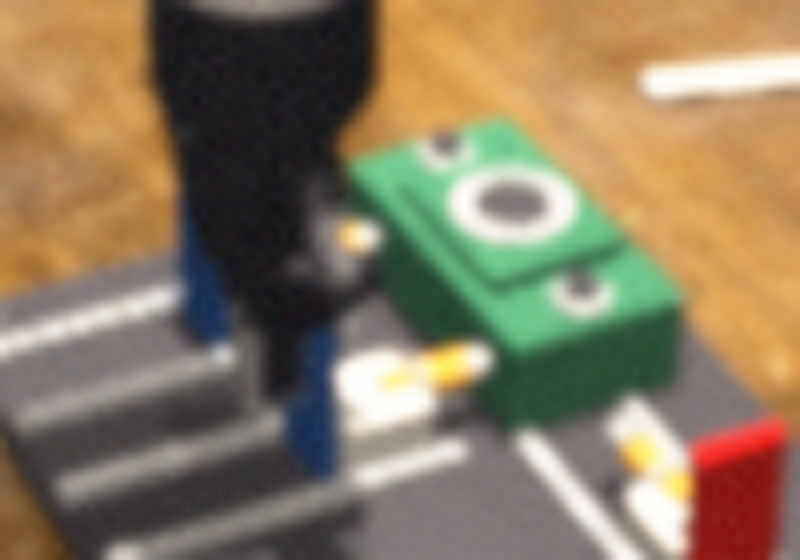

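Both blue tips bear on the block, the right one at (485,358). Now I back off, rise, go round to the red stop and come down behind it.

```bash
python3 -m creep '[[-1,[1,0,0],[0,0,0]],[-1,[4,0,0],[0,0,0]],[-1,[5,0,-3],[0,0,0]],[-1,[5,0,-7],[0,0,0]],[-1,[5,0,-10],[0,0,0]],[-1,[4,-4,-10],[0,0,0]],[-1,[2,-8,-10],[0,0,0]],[-1,[0,-12,-10],[0,0,0]],[-1,[-3,-15,-10],[0,0,0]],[-1,[-6,-16.8,-10],[0,0,0]],[-1,[-9,-16.8,-10],[0,0,0]],[-1,[-10.4,-16.8,-10],[0,0,0]],[-1,[-10.4,-16.8,-10],[0,0,0]],[-1,[-10.4,-16.8,-10],[0,0,0]]]'
python3 - <<'E'
from h import *
for n in("scene","top"):
  im=r.get_image(n); cv2.imwrite(f"pics/{n}6.png",im)
  for q in("bearing_block","stop_end"): print(n,q,[(round(d["confidence"],2),w(n,d["at"]).round(4).tolist()) for d in r.tip_of(n,q)[:2]])
im=cv2.imread("pics/scene6.png"); cv2.imwrite("pics/c6.png",cv2.resize(im[120:330,220:500],(800,600)))
E
```

```text
clock: 12.1
tool_pos: [0.6225, -0.263, 0.1507]
orientation: [-0.0, 0.021, 1.0, -0.0]
ft_force: [0.6, 0.4, -0.6]
opening: 0.0001
grip_force: 0.0
scene bearing_block [(0.57, [0.6445, -0.0485, 0.0157])]
scene stop_end [(0.9, [0.6255, -0.2248, 0.0192])]
top bearing_block [(0.84, [0.6424, -0.0514, 0.0165])]
top stop_end [(0.62, [0.6241, -0.2237, 0.0167])]
```

View pics/c6.png

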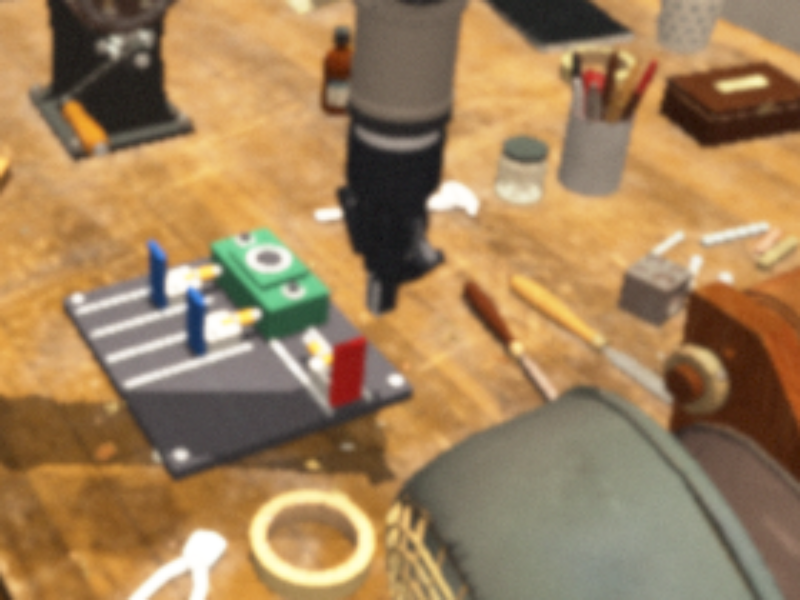

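Both blue tips rest on the block (210,272 and 250,317). The finger hangs clear behind the red plate (350,370). Descend and push.

```bash
python3 -m creep '[[-1,[0,0,3],[0,0,0]],[-1,[0,0,6],[0,0,0]],[-1,[0,0,8.5],[0,0,0]],[-1,[0,0,10],[0,0,0]],[-1,[0,0,10],[0,0,0]],[-1,[0,0,10],[0,0,0]]]'|sed -n '2p;4p'
python3 -m creep '[[-1,[0,0.3,0],[0,0,0]],[-1,[0,0.6,0],[0,0,0]],[-1,[0,0.9,0],[0,0,0]],[-1,[0,1.2,0],[0,0,0]],[-1,[0,1.5,0],[0,0,0]]]'|sed -n '2p;4p'
python3 -m creep '[[-1,[0,0.3,0],[0,0,0]],[-1,[0,0.6,0],[0,0,0]],[-1,[0,0.9,0],[0,0,0]],[-1,[0,1.1,0],[0,0,0]]]'|sed -n '2p;4p'
python3 -m creep '[[-1,[0,0.2,0],[0,0,0]],[-1,[0,0.4,0],[0,0,0]],[-1,[0,0.6,0],[0,0,0]]]'|sed -n '2p;4p'
```

```text
tool_pos: [0.6221, -0.2632, 0.0513]
ft_force: [1.0, -0.4, 1.1]
tool_pos: [0.6235, -0.2476, 0.052]
ft_force: [0.2, -0.2, -0.2]
tool_pos: [0.6234, -0.239, 0.0515]
ft_force: [1.5, -6.1, -2.1]
tool_pos: [0.6236, -0.2338, 0.0515]
ft_force: [1.3, -6.6, -1.7]
```

```bash
python3 -m creep '[[-1,[0,0.2,0],[0,0,0]],[-1,[0,0.4,0],[0,0,0]],[-1,[0,0.6,0],[0,0,0]],[-1,[0,0.8,0],[0,0,0]]]'|sed -n '2p;4p'
python3 -m creep '[[-1,[0,0.2,0],[0,0,0]],[-1,[0,0.4,0],[0,0,0]]]'|sed -n '2p;4p'
python3 -m creep '[[-1,[0,0.1,0],[0,0,0]],[-1,[0,0.2,0],[0,0,0]]]'|sed -n '2p;4p'
python3 -m creep '[[-1,[0,0.1,0],[0,0,0]],[-1,[0,0.2,0],[0,0,0]]]'|sed -n '2p;4p'
python3 -m creep '[[-1,[0,0.1,0],[0,0,0]],[-1,[0,0.2,0],[0,0,0]]]'|sed -n '2p;4p'
```

```text
tool_pos: [0.624, -0.2258, 0.0515]
ft_force: [0.3, -6.6, -2.1]
tool_pos: [0.6242, -0.2218, 0.0515]
ft_force: [1.0, -5.5, -2.8]
tool_pos: [0.6242, -0.2198, 0.0515]
ft_force: [0.5, -5.4, -1.8]
tool_pos: [0.6243, -0.2178, 0.0515]
ft_force: [0.3, -6.2, -1.7]
tool_pos: [0.6244, -0.2158, 0.0515]
ft_force: [1.0, -5.8, -2.5]
```

```bash
python3 -m creep '[[-1,[0,0.1,0],[0,0,0]]]'|sed -n '2p;4p'
python3 -m creep '[[-1,[0,0.1,0],[0,0,0]]]'|sed -n '2p;4p'
python3 -m creep '[[-1,[0,0.1,0],[0,0,0]]]'|sed -n '2p;4p'
python3 -m creep '[[-1,[0,0.1,0],[0,0,0]]]'|sed -n '2p;4p'
```

```text
tool_pos: [0.6245, -0.2149, 0.0515]
ft_force: [0.9, -7.0, -1.3]
tool_pos: [0.6245, -0.2139, 0.0515]
ft_force: [1.3, -6.4, -2.0]
tool_pos: [0.6245, -0.2129, 0.0515]
ft_force: [-0.1, -5.7, -1.6]
tool_pos: [0.6246, -0.2119, 0.0515]
ft_force: [1.4, -6.1, -1.6]
```

```bash
python3 -m creep '[[-1,[0,0.1,0],[0,0,0]]]'|sed -n '2p;4p'
python3 -m creep '[[-1,[0,0.1,0],[0,0,0]]]'|sed -n '2p;4p'
python3 -m creep '[[-1,[0,0.1,0],[0,0,0]]]'|sed -n '2p;4p'
python3 -m creep '[[-1,[0,0.1,0],[0,0,0]]]'|sed -n '2p;4p'
```

```text
tool_pos: [0.6246, -0.2109, 0.0515]
ft_force: [1.4, -5.9, -2.0]
tool_pos: [0.6247, -0.2099, 0.0515]
ft_force: [0.8, -6.1, -1.9]
tool_pos: [0.6247, -0.2089, 0.0515]
ft_force: [1.6, -6.4, -1.0]
tool_pos: [0.6248, -0.2079, 0.0515]
ft_force: [1.2, -5.3, -0.7]
```

```bash
python3 -m creep '[[-1,[0,0.1,0],[0,0,0]]]'|sed -n '2p;4p'
python3 -m creep '[[-1,[0,0.1,0],[0,0,0]]]'|sed -n '2p;4p'
python3 - <<'E'
from h import *
im=r.get_image("scene"); a=cv2.resize(im[210:260,300:360],(480,400),interpolation=cv2.INTER_CUBIC)
im=r.get_image("top"); b=cv2.resize(im[165:205,310:350],(320,400),interpolation=cv2.INTER_CUBIC)
cv2.imwrite("pics/c7.png",np.hstack([a,b]))
E
```

```text
tool_pos: [0.6248, -0.2069, 0.0515]
ft_force: [1.2, -6.4, -2.1]
tool_pos: [0.6249, -0.2061, 0.0515]
ft_force: [1.1, -6.9, -2.8]
```

View pics/c7.png

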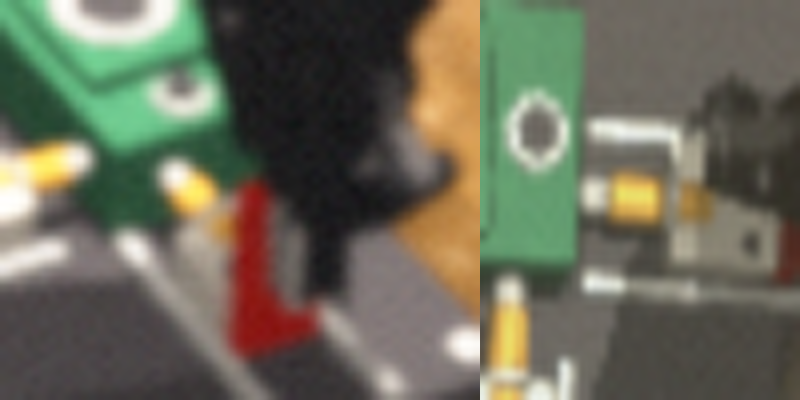

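The red tip has just reached the end face (top crop 582,193), and the last step shrank to 0.8 mm. About 3 mm more is needed.

```bash
python3 -m creep '[[-1,[0,0.1,0],[0,0,0]]]'|sed -n '2p;4p'
python3 -m creep '[[-1,[0,0.1,0],[0,0,0]]]'|sed -n '2p;4p'
python3 -m creep '[[-1,[0,0.1,0],[0,0,0]]]'|sed -n '2p;4p'
```

```text
tool_pos: [0.6249, -0.2055, 0.0515]
ft_force: [1.4, -8.0, -2.6]
tool_pos: [0.6249, -0.2046, 0.0515]
ft_force: [1.0, -7.7, -3.2]
tool_pos: [0.625, -0.2039, 0.0515]
ft_force: [0.9, -9.0, -3.2]
```

```bash
python3 -m creep '[[-1,[0,0.06,0],[0,0,0]],[-1,[0,0.06,0],[0,0,0]]]'|sed -n '2p;4p'
python3 -m creep '[[-1,[0,-1,0],[0,0,0]],[-1,[0,-3,0],[0,0,0]],[-1,[0,-4.5,0],[0,0,0]],[-1,[0,-5,-3],[0,0,0]],[-1,[0,-5,-7],[0,0,0]],[-1,[0,-5,-11],[0,0,0]],[-1,[0,-5,-15],[0,0,0]],[-1,[0,-9,-15],[0,0,0]],[-1,[4,-9,-15],[0,0,0]],[-1,[8,-9,-15],[0,0,0]],[-1,[12,-9,-15],[0,0,0]],[-1,[12,-9,-15],[0,0,0]],[-1,[12,-9,-15],[0,0,0]]]'
python3 - <<'E'
from h import *
for n in("scene","top"):
  im=r.get_image(n); cv2.imwrite(f"pics/{n}8.png",im)
  for q in("bearing_block","stop_left","stop_right","stop_end"): print(n,q,[(round(d["confidence"],2),w(n,d["at"]).round(4).tolist()) for d in r.tip_of(n,q)[:2]])
a=cv2.imread("pics/scene8.png");b=cv2.imread("pics/top8.png")
cv2.imwrite("pics/c8.png",np.hstack([cv2.resize(a[190:270,250:360],(400,400)),cv2.resize(b[160:240,260:360],(400,400))]))
E
```

```text
tool_pos: [0.625, -0.2034, 0.0515]
ft_force: [1.7, -7.5, -2.2]
clock: 17.33
tool_pos: [0.4985, -0.2851, 0.2013]
orientation: [-0.001, 0.023, 1.0, 0.001]
ft_force: [1.0, -0.4, 0.2]
opening: 0.0003
grip_force: 0.0
scene bearing_block [(0.67, [0.6445, -0.0471, 0.0163])]
scene stop_left [(0.8, [0.5356, -0.0053, 0.0171])]
scene stop_right [(0.57, [0.5336, -0.0929, 0.0167]), (0.4, [0.5785, -0.0906, 0.0039])]
scene stop_end [(0.63, [0.6272, -0.1861, 0.0177])]
top bearing_block [(0.88, [0.6417, -0.0486, 0.0142])]
top stop_left [(0.78, [0.5359, -0.0071, 0.0166])]
top stop_right [(0.58, [0.5364, -0.0915, 0.016])]
top stop_end [(0.62, [0.6254, -0.1884, 0.0162])]
```

View pics/c8.png

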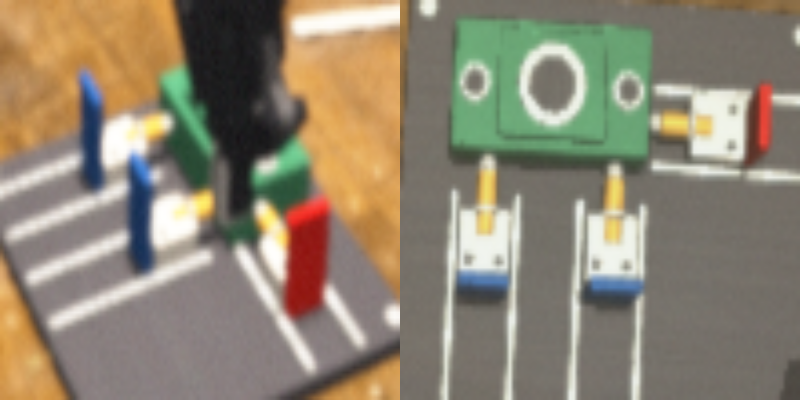

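The three tips, at (487,160), (614,170) and (655,122), all bear on the block. The block hasn't moved and the robot is clear, so I hand in.

```bash
python3 -c "
from plant import r
print(r.hand_in())"
```

```text
the job is handed in; nothing more can be done
None
```

The job is handed in: both blue stops and then the red stop press on the block with their springs about half compressed (3.5–4 mm by travel and push force), the block did not measurably move, and the robot is clear.

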